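# Dispense one tube cap and push it aside

### The job

Press the red plunger of the cap dispenser all the way down once and let it spring back up, so that a single blue cap comes out at the front. Then push that cap along the bench with the fingertips, without ever lifting it, until it lies inside the green-taped square. The other two caps stay in the dispenser, and the vial, tube, rack and everything else on the bench are left undisturbed.

Things in the scene. Friction and masses are not known exactly. Their poses are not given: they have to be found in the camera images.
- dispenser: white and clear cap dispenser fixed to the bench, 72 mm wide, 88 mm high with plunger. Origin on the bench under the axis of the clear magazine (x -24 to 21, y +-23 mm, 63 mm high); white housing behind it (x 21 to 91, y +-22 mm, 56 mm high), foot flanges at y +-36, 4 mm high. -x points out of the outlet. It has no floor: caps stand and slide on the bench itself, centred on the origin until ejected
- outlet (a point): point on the bench 48 mm in front (-x) of the dispenser's origin: where the centre of the ejected cap comes to lie (up to 10 mm farther out after a fast press). A full press drives a pusher 52 mm forward under the magazine, ejecting the lowest cap; as the plunger rises it withdraws and the other caps drop by one. A second press ejects another cap
- plunger_top (a point): centre of the top face of the dispenser's red round plunger head, 32 mm across, 88 mm above the bench when up, 52 mm behind (+x of) the dispenser's origin
- plunger (a joint): how far the plunger is pressed, m: 0 up, 0.020 fully down. It moves straight down; its spring takes about 1.5 N to start and 4 N at the bottom, then a rigid stop; it rises again when released
- cap_low: the lowest of three identical blue ribbed caps with a white band round the foot, the one a press ejects: a disc 32 mm across, 14 mm high, 15 g. Origin at the centre of its underside, z up
- cap_mid: the second cap, stacked on the first in the magazine; same size and origin
- cap_top: the third cap, on top of the stack in the magazine; same size and origin
- green_square: empty square of green tape on the bench, to one side of the outlet: 74 mm outside, 62 mm inside the tape, flat (no edge to climb). Origin at its centre, axes along its sides
- orange_square: the same in orange tape, on the other side of the outlet, occupied by a vial; not to be used
- vial: small white-capped vial, 21 mm across, 48 mm tall, standing in the orange square; loose, leave it alone. Origin at the centre of its underside
- tube: standing sample tube with a blue screw cap, 34 mm across, 86 mm tall, near the power supply; loose, leave it alone. Origin at the centre of its underside
- rack: blue microtube rack, 62 x 144 x 44 mm, long side along y, near the front edge; loose, leave it alone. Origin at the centre of its underside
- tape: roll of green tape lying flat, 61 mm across, 19 mm high, near the front edge; loose, leave it alone. Origin at the centre of its underside
Not all that is in view belongs to the job. Leave any black or purple look-alike of the cap_top alone.

How it is judged (in metres and radians):
On the way, in this order (a step that is already met when the one before it is completed fails the run):
1. the plunger is pressed fully down (within 2 mm) (value of joint plunger above 0.018 m), for 0.02 s.
2. the plunger is up again and one cap lies in front of the outlet (value of joint plunger below 0.003 m and x of cap_low in the frame of dispenser below -0.038 m and horizontal distance between each of cap_mid, cap_top and dispenser below 0.008 m), for 0.1 s.
3. the cap lies inside the green square (x of cap_low in the frame of green_square between -0.018 and 0.018 m and y of cap_low in the frame of green_square between -0.018 and 0.018 m and height (world z) of cap_low below 0.003 m and angle between cap_low's own z axis and vertical below 0.1 rad and linear speed of cap_low below 0.01 m/s), for 0.2 s.
At the end, for the whole second after the job is handed in: The first cap lies flat and still on the bench, its centre within 18 mm of the centre of the green square along both of the square's axes (so it may overlap the tape by 3 mm at most); the plunger is up (within 3 mm); the other two caps are in the dispenser's magazine, dropped by one place (all of step 3 and horizontal distance between each of cap_mid, cap_top and dispenser below 0.008 m and value of joint plunger below 0.003 m and height (world z) of cap_mid below 0.004 m and height (world z) of cap_top below 0.018 m); the robot touches nothing.
It fails at once if the ejected cap is lifted off the bench by more than 8 mm or turned over (height (world z) of cap_low above 0.008 m or angle between cap_low's own z axis and vertical above 0.6 rad).
It fails at once if a second cap leaves the dispenser or is lifted (horizontal distance between any of cap_mid, cap_top and dispenser above 0.016 m or height (world z) of cap_mid above 0.024 m or height (world z) of cap_top above 0.038 m).
It fails at once if a bystander is shifted by more than 15 mm or tipped (distance of any of vial, tube, rack, tape from where it was at the start of the episode above 0.015 m or angle between any of vial, tube, rack, tape's own z axis and vertical above 0.3 rad).
It also fails if it takes over 54 s, if anything falls off the work surface, if the arm or the gripper's body presses on something with over 40 N, if the wrist force passes 120 N, or if a joint passes its speed limit or range.

### The arm

A 6-joint arm with a two-finger parallel gripper is mounted at the origin on a cart in front of the work surface, level with it; the furniture and walls round the work are solid. World frame = base frame: x ahead of the robot, y to its left, z up, the work surface at z = 0. Lengths are in mm, angles in rad, forces in N, time in s.
With the tool pointing down it reaches from about 350 to 975 mm from the base axis. Payload 7.1 kg.
Tool frame: the origin (TCP) lies at the very end of the fingers, on their centre line; the grasp point (between the pads) lies 19 mm behind it (ctrl.grip_point_offset is the distance from the TCP to the grasp point, in mm); x points along the fingers, y is the direction in which the jaws open and shut, and the axes are right-handed (so a half turn about x gives the same grasp; the last joint's range is limited). The gripper opens to 88 mm and grips with 3 to 60 N. Pads are 20 mm wide; open, the fingers measure 115 mm over their backs; the gripper's body (75 mm by 178 mm) begins 61 mm behind the grasp point.
Start: joints at [1.122, 0.423, 1.63, -0, 1.089, -0.019], TCP at [260.398, 568.153, 200.975] pointing down, gripper open.
Joint ranges: [-3, 3], [-0.9, 2.11], [0.09, 2.58], [-1.31, 4.45], [0.11, 2.69], [-2.54, 2.54]. Speed limits (rad/s): [2.39, 2.39, 3.01, 3.14, 3.14, 3.14].

### API

Orientations are given as a rotation vector (axis times angle).
In Python, from workcell import ctrl, vision, workorder gives the robot as it stands.
- The arm moves only by the shell command python3 -m crank 'ROWS'. ROWS is JSON, a list of rows, each a list of 3 entries, a list of its own where there are three numbers: the shift along the tool's x, y, z in m, then the turn, a rotation vector about the tool's x, y, z in rad, then the finger opening in m, from 0 to 0.0878. In form: [[[dx, dy, dz], [wx, wy, wz], jaw], ...]. A call has exactly 8 rows; each row shifts and turns the commanded pose from where the row before left it, along the tool's axes as they then stand; what a row does not reach is not made up. A row lasts 1/12 s, in which the tool goes at most 41.7 mm and 7.16 degrees, less where a joint would pass 70% of its speed; a pose out of reach is approached as far as the arm can. A call with a gripper value outside its range is refused whole. The fingers move at their own pace and stop on an object; the grip force is fixed at half the most. Time passes only in rows, so rows that do not move let the fingers close, or fill a call up. It gives the time, the measured TCP pose, the force and the opening at its end, in the units of the state.
- ctrl.get_obs(): the state, without advancing time (a new reading comes with each control period).
- vision.get_image(name): name is "scene" or "top" or "wrist"; returns a dict with "img" (384x512x3 uint8, blue, green, red), "mtx" (3x3 intrinsics, pixels), "rvec" (rotation vector, rad) and "tvec" (3), from world to camera coordinates, as OpenCV has them; the wrist camera has in their place "hand_eye" (4x4, takes a point from camera to tool coordinates, whose origin is the TCP and whose axes are the tool frame's). Camera axes: x right, y down, z forward; pixel columns grow to the right and rows downward; lengths in mm; the calibration is good to about 2 mm. A picture is of the moment at which its call begins: read the wrist's pose just before it. There is no depth.
- workorder.close_job(): hands the job in, once; it reports no verdict.
The state is a dict: "t": time; "qpos": joint angles; "qvel": joint speeds; "joint_torque": joint torques, N m; "ee_pos": TCP position; "orientation": TCP orientation; "ft_force": force on the tool from outside, world axes, zero at the start; "moment": the same for the moment, N m; "width": finger opening in mm.
Only numpy, scipy, OpenCV 4.12 (cv2) and the standard library are available. Lean on these libraries where they do the work, as an engineer would, in place of code of your own. Each camera call takes 0.05 s, during which the arm holds its last target.

## Working session

There is one attempt and no reset: what is moved stays moved. The work goes in short steps, Python scripts to look and compute and a shell command to move; the robot and the scene stay as the last step left them, time stands still between calls to the robot, and variables do not carry over. Pictures are saved under pics/ and viewed, and the job is handed in when it is done.

```bash
ls; mkdir -p pics; python3 - <<'E'
from workcell import ctrl, vision, workorder
import cv2
o=ctrl.get_obs(); print({k:o[k] for k in('t','ee_pos','orientation','width','ft_force')})
import pickle
for n in("scene","top","wrist"):
    d=vision.get_image(n); cv2.imwrite(f"pics/{n}0.png",d["img"]); pickle.dump(d,open(f"{n}0.pkl","wb"))
    print(n,{k:v.tolist() for k,v in d.items() if k!="img"})
E
```

```text
pics
{'t': 0.0, 'ee_pos': array([260.15796619, 567.64619991, 200.21122457]), 'orientation': array([ 0.33593275,  1.54473991, -0.33824894]), 'width': 87.99876933291858, 'ft_force': array([0.27571236, 0.27312479, 0.24936274])}
scene {'mtx': [[479.07191005940535, 0.0, 253.79428276155963], [0.0, 479.07191005940535, 192.2704833532121], [0.0, 0.0, 1.0]], 'rvec': [2.0923688872697355, -1.2039143899014477, 0.5123085872844744], 'tvec': [-360.6890466765555, 330.2412051071325, 927.7761116176108]}
top {'mtx': [[437.54104624346115, 0.0, 257.1535176061198], [0.0, 437.54104624346115, 193.01428292848462], [0.0, 0.0, 1.0]], 'rvec': [2.1773074572311133, -2.215687360118941, 0.06447721046243766], 'tvec': [-108.50202629879198, 530.2177025944907, 959.726387750445]}
wrist {'mtx': [[339.5881169263201, 0.0, 254.3280214544573], [0.0, 339.5881169263201, 188.6087381894083], [0.0, 0.0, 1.0]], 'hand_eye': [[-0.0003324759686362346, -0.27826352139300325, 0.96050471218089, -184.42403431062334], [0.9999998829536073, -0.0004301337185357903, 0.00022153499491760984, -1.0620621543099285], [0.00035150035572402964, 0.9605046734123412, 0.27826363183238684, -76.9848899722258], [0.0, 0.0, 0.0, 1.0]]}
```

View pics/scene0.png

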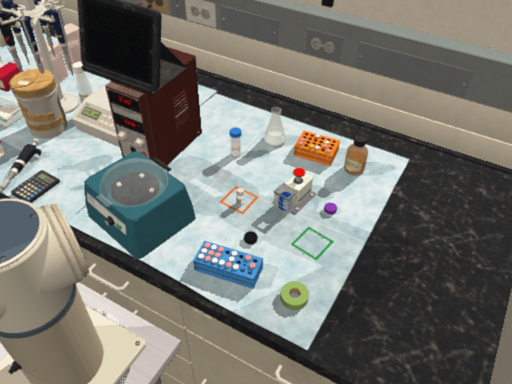

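View pics/top0.png

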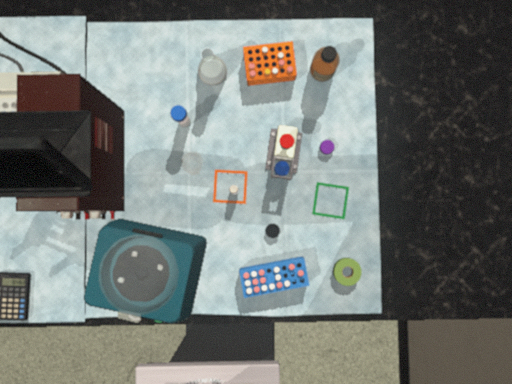

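View pics/wrist0.png

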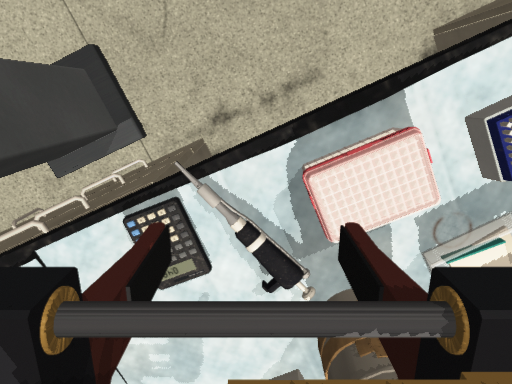

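Scene and top show the dispenser with its red plunger (top 287,141) and clear magazine (282,168). The green square is at (331,200), the orange square with the vial at (231,187), a black look-alike at (272,231) and a purple one at (327,147). Next I'll take enlarged crops to measure from.

```bash
python3 - <<'E'
import pickle,cv2
d=pickle.load(open("top0.pkl","rb"))["img"]
cv2.imwrite("pics/top0c.png",cv2.resize(d[115:255,205:365],None,fx=5,fy=5,interpolation=cv2.INTER_CUBIC)[:600*2][:, :800][:600+100] if 0 else cv2.resize(d[120:240,205:365],None,fx=5,fy=5,interpolation=cv2.INTER_CUBIC))
d=pickle.load(open("scene0.pkl","rb"))["img"]
cv2.imwrite("pics/scene0c.png",cv2.resize(d[155:275,205:365],None,fx=5,fy=5,interpolation=cv2.INTER_CUBIC))
E
```

```text
(no output)
```

View pics/top0c.png

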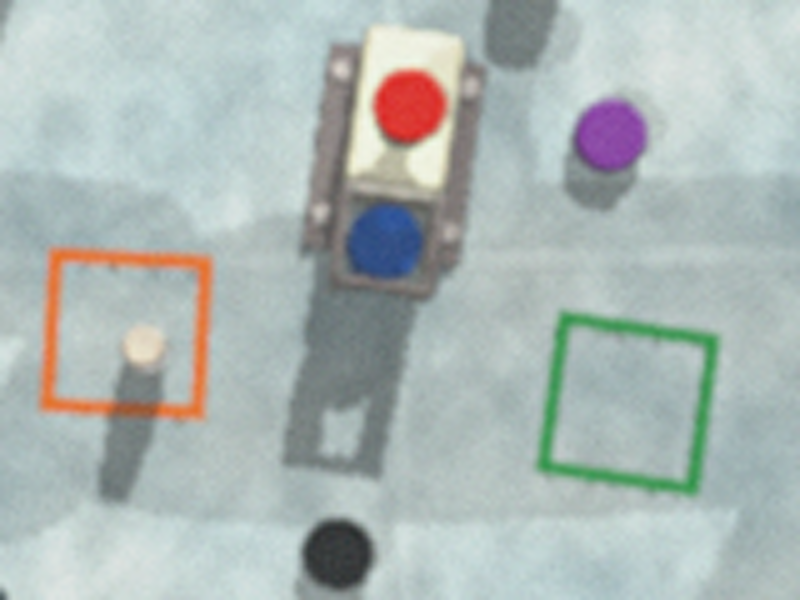

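View pics/scene0c.png

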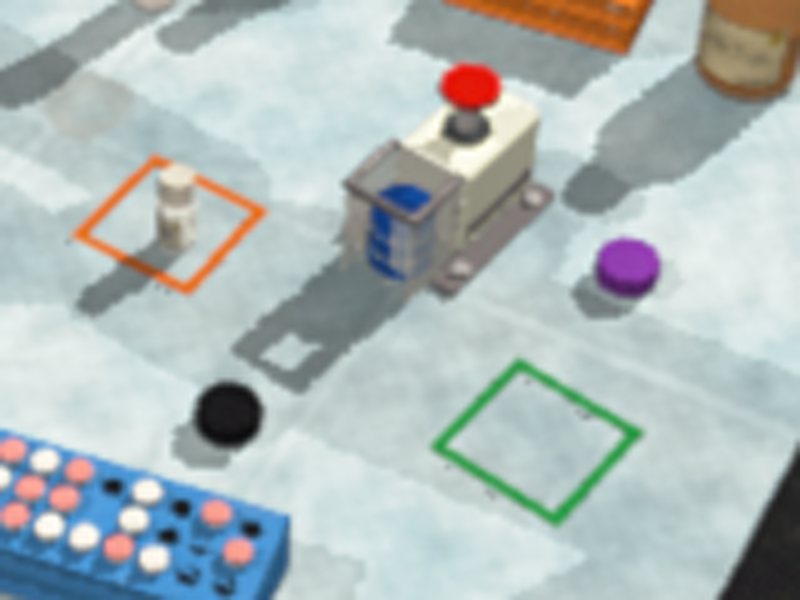

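The crops confirm the choice: blue caps in the clear magazine, red plunger behind, green empty square at the right of the outlet. The purple cap (327,147) and black cap (272,231) are decoys. Next step is measuring.

```bash
cat > h.py <<'E'
import numpy as np, cv2, pickle
def cam(d):
    R,_=cv2.Rodrigues(np.array(d["rvec"],float)); return R,np.array(d["tvec"],float).ravel(),np.array(d["mtx"])
def ray(d,uv,z):
    R,t,K=cam(d); p=np.linalg.inv(K)@np.array([uv[0],uv[1],1.]); r=R.T@p; c=-R.T@t
    return c+r*(z-c[2])/r[2]
def proj(d,P):
    R,t,K=cam(d); return cv2.projectPoints(np.array(P,float).reshape(-1,3),R,t,K,None)[0].reshape(-1,2)
def hsv(d): return cv2.cvtColor(d["img"],cv2.COLOR_BGR2HSV)
def mask(d,lo,hi,box):
    m=cv2.inRange(hsv(d),np.array(lo),np.array(hi)); z=np.zeros_like(m); x0,y0,x1,y1=box; z[y0:y1,x0:x1]=m[y0:y1,x0:x1]; return z
def cen(m):
    M=cv2.moments(m,True); return M['m10']/M['m00'],M['m01']/M['m00'],M['m00']
E
python3 - <<'E'
from h import *
T=pickle.load(open("top0.pkl","rb"));S=pickle.load(open("scene0.pkl","rb"))
def tri(u,v):
    A=[];b=[]
    for d,p in((T,u),(S,v)):
        R,t,K=cam(d);P=K@np.c_[R,t]
        for i in(0,1): r=P[i]-p[i]*P[2];A.append(r[:3]);b.append(-r[3])
    return np.linalg.lstsq(np.array(A),np.array(b),rcond=None)[0]
def red(d,b): return cv2.bitwise_or(mask(d,(0,150,90),(5,255,255),b),mask(d,(172,150,90),(180,255,255),b))
rt=cen(red(T,(270,125,305,160)));rs=cen(red(S,(285,160,315,183)));print("red",rt,rs,"top z88",ray(T,rt,88),"scene",ray(S,rs,86),tri(rt[:2],rs[:2]))
for n,d,b in(("T",T,(305,175,360,225)),("S",S,(285,220,340,265))):
    m=mask(d,(45,100,60),(90,255,255),b)
    c=max(cv2.findContours(m,cv2.RETR_EXTERNAL,cv2.CHAIN_APPROX_NONE)[0],key=cv2.contourArea)
    W=np.array([ray(d,p,0)[:2] for p in c[:,0].astype(float)],np.float32)
    print(n,"green",cv2.minAreaRect(W))
    m=mask(d,(3,150,120),(18,255,255),(205,165,255,210) if n=="T" else (215,180,262,216))
    c=max(cv2.findContours(m,cv2.RETR_EXTERNAL,cv2.CHAIN_APPROX_NONE)[0],key=cv2.contourArea)
    W=np.array([ray(d,p,0)[:2] for p in c[:,0].astype(float)],np.float32)
    print(n,"orange",cv2.minAreaRect(W))
# blue cap top in T at z=42 (under clear lid?)
m=mask(T,(105,120,50),(130,255,255),(268,155,298,180)); bt=cen(m);print("blue",bt,ray(T,bt,42))
# purple, black
m=mask(T,(130,80,60),(165,255,255),(315,135,340,160)); p=cen(m);print("purple",p,ray(T,p,14))
m=mask(T,(0,0,0),(180,255,70),(262,220,284,241)); p=cen(m);print("black",p,ray(T,p,14))
# housing top corners from crop
f=lambda u,v:((u+.5)/5-.5+205,(v+.5)/5-.5+120)
for q in((367,27),(464,37),(346,182),(442,192)): print("housing",q,ray(T,f(*q),56)[:2])
for q in((350,168),(446,192),(434,298),(334,284)): print("mag",q,ray(T,f(*q),63)[:2])
for q in((330,44),(485,66),(458,268),(303,245)): print("flange",q,ray(T,f(*q),4)[:2])
q=f(145,346);print("vial",ray(T,q,48))
E
```

```text
red (286.4557823129252, 140.71428571428572, 147.0) (298.8024691358025, 171.80246913580248, 81.0) top z88 [ 631.7609779  -179.97533483   88.        ] scene [ 633.39857573 -180.08865044   86.        ] [ 632.08694629 -180.33103595   87.10382445]
T green ((510.12066650390625, -282.41461181640625), (72.1543197631836, 72.12124633789062), 80.2527847290039)
T orange ((545.5018920898438, -56.22478485107422), (71.5597915649414, 71.28582000732422), 86.14425659179688)
S green ((511.90814208984375, -282.166015625), (71.7867431640625, 72.76714324951172), 80.31224822998047)
S orange ((547.4178466796875, -55.505165100097656), (72.08463287353516, 71.7204818725586), 86.380615234375)
blue (281.56129032258065, 167.90967741935484, 155.0) [ 580.4143866  -171.53999439   42.        ]
purple (326.67785234899327, 146.66442953020135, 149.0) [ 629.62056101 -275.44447031   14.        ]
black (272.1709401709402, 230.32478632478632, 117.0) [ 444.83161091 -149.59690374   14.        ]
housing (367, 27) [ 671.65808418 -164.91555443]
housing (464, 37) [ 666.62197987 -206.54118495]
housing (346, 182) [ 604.76988291 -154.56811457]
housing (442, 192) [ 599.76372367 -195.60450212]
mag (350, 168) [ 609.7615226 -156.0704667]
mag (446, 192) [ 598.80428427 -196.68045279]
mag (434, 298) [ 553.69847678 -190.59255104]
mag (334, 284) [ 560.38253362 -148.30836802]
flange (330, 44) [ 675.07503797 -150.89508452]
flange (485, 66) [ 663.82773215 -221.02490097]
flange (458, 268) [ 572.0559953  -206.71182969]
flange (303, 245) [ 583.67951965 -136.94076981]
vial [536.39441074 -67.08166431  48.        ]
```

```bash
python3 - <<'E'
from h import *
from scipy.spatial.transform import Rotation as Rr
T=pickle.load(open("top0.pkl","rb"));S=pickle.load(open("scene0.pkl","rb"))
for n,p in dict(towerfrontR=(157,165),towerfrontL=(118,148),towerbackR=(200,130),centR=(193,217),centF=(133,250),centL=(87,205),tube=(236,155),jar=(45,135)).items(): print(n,ray(S,p,0).round()[:2])
for z in(0,100,150,200,300): print("T",z,"tower corner",ray(T,(124,210),z).round()[:2],"tower L",ray(T,(17,210),z).round()[:2],"centTop",ray(T,(206,232),z).round()[:2],ray(T,(178,322),z).round()[:2])
for z in(0,200,300,400,500):print(z,"monitor bottom S",ray(S,(158,88),z).round()[:2],"T mon",ray(T,(90,190),z).round()[:2])
print(Rr.from_rotvec([ 0.33593275,  1.54473991, -0.33824894]).as_matrix().round(3))
a=np.radians(-8.9);ex=np.array([np.cos(a),np.sin(a)]);ey=np.array([-ex[1],ex[0]])
pl=np.array([632.2,-180.2]);print("origin",pl-52*ex,"outlet",pl-100*ex)
for n,p in dict(g=(511,-282.3),blk=(445,-150),vial=(536,-67),pur=(630,-275),blue=(580.4,-171.5)).items():
    q=np.array(p)-(pl-52*ex);print(n,q@ex,q@ey)
for n,p in dict(rackTL=(240,268),rackTR=(305,257)).items(): print(n,ray(T,p,44).round())
E
```

```text
towerfrontR [546. 210.]
towerfrontL [547. 353.]
towerbackR [738. 198.]
centR [436.  10.]
centF [278.  72.]
centL [332. 268.]
tube [694.  43.]
jar [483. 581.]
T 0 tower corner [496. 183.] tower L [500. 423.] centTop [443.  -1.] [245.  63.]
T 100 tower corner [494. 153.] tower L [498. 369.] centTop [447. -13.] [268.  45.]
T 150 tower corner [493. 138.] tower L [496. 342.] centTop [448. -18.] [280.  36.]
T 200 tower corner [492. 123.] tower L [495. 315.] centTop [450. -24.] [292.  28.]
T 300 tower corner [490.  93.] tower L [493. 260.] centTop [453. -35.] [315.  10.]
0 monitor bottom S [857. 450.] T mon [542. 259.]
200 monitor bottom S [622. 233.] T mon [529. 184.]
300 monitor bottom S [504. 124.] T mon [522. 146.]
400 monitor bottom S [386.  16.] T mon [515. 109.]
500 monitor bottom S [268. -93.] T mon [509.  71.]
[[-0.001  0.417  0.909]
 [-0.001  0.909 -0.417]
 [-1.    -0.002 -0.   ]]
origin [ 580.82608698 -172.15505991] outlet [ 533.40401342 -164.72896137]
g -51.94480529007432 -119.62160111455019
blk -137.61834053827363 0.8746036309751023
vial -60.55495481611508 96.95391764308599
pur 64.49303291649686 -93.99895812479694
blue -0.5223014076598103 0.5812528218812119
rackTL [367. -78.  44.]
rackTR [ 388. -218.   44.]
```

```bash
python3 - <<'E'
from h import *
S=pickle.load(open("scene0.pkl","rb"))["img"]
cv2.imwrite("pics/sceneL.png",cv2.resize(S[0:260,0:270],None,fx=2.3,fy=2.3,interpolation=cv2.INTER_CUBIC))
E
```

```text
(no output)
```

View pics/sceneL.png

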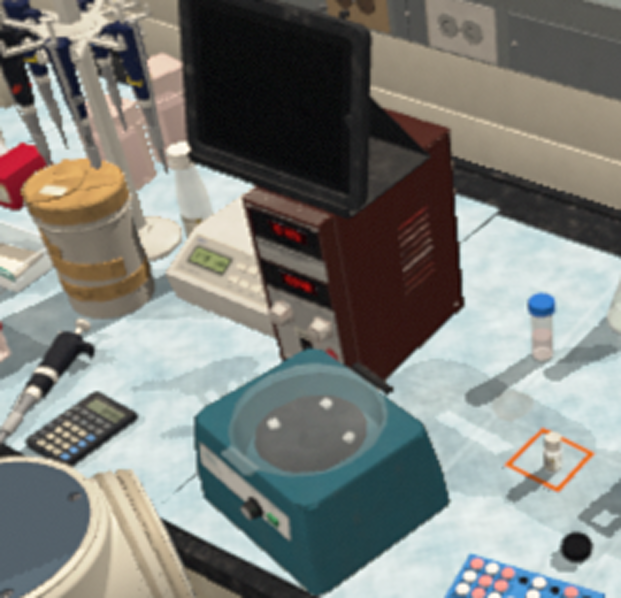

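Dispenser yaw is about -8.9°, plunger at (632,-180), outlet about (533,-165) and green centre (511,-282). The blue-cap to plunger spacing measures 52.3 mm, which matches the given 52. I'll raise first and pass in front of the tower and monitor (x>500).

```bash
python3 -m crank '[[[-0.04,0,0],[0,0,0],0.0],[[-0.04,0,0],[0,0,0],0.0],[[-0.04,0,0],[0,0,0],0.0],[[0,-0.0285,0.0214],[0,0,0],0.0],[[0,-0.0285,0.0214],[0,0,0],0.0],[[0,-0.0285,0.0214],[0,0,0],0.0],[[0,-0.0285,0.0214],[0,0,0],0.0],[[0,-0.0285,0.0214],[0,0,0],0.0]]'
```

```text
t: 0.82
ee_pos: [298.1, 392.3, 320.7]
orientation: [0.336, 1.545, -0.337]
ft_force: [-0.4, -0.4, -0.5]
width: 37.8
```

```bash
python3 -m crank '[[[0,-0.0285,0.0214],[0,0,0],0.0],[[0,-0.0285,0.0214],[0,0,0],0.0],[[0,-0.0285,0.0214],[0,0,0],0.0],[[0,-0.0285,0.0214],[0,0,0],0.0],[[0,-0.0285,0.0214],[0,0,0],0.0],[[0,-0.0285,0.0214],[0,0,0],0.0],[[0,-0.0285,0.0214],[0,0,0],0.0],[[0,0,0],[0,0,0],0.0]]'
```

```text
t: 1.48
ee_pos: [351.7, 145.6, 320.9]
orientation: [0.34, 1.543, -0.342]
ft_force: [-0.9, 0.1, 0.2]
width: 0.5
```

```bash
python3 -m crank '[[[0,-0.0149,0.0326],[0,0,0],0.0],[[0,-0.0149,0.0326],[0,0,0],0.0],[[0,-0.0149,0.0326],[0,0,0],0.0],[[0,-0.0149,0.0326],[0,0,0],0.0],[[0,-0.0149,0.0326],[0,0,0],0.0],[[0,-0.0149,0.0326],[-0.09,0,0],0.0],[[0,0,0],[-0.09,0,0],0.0],[[0,0,0],[-0.094,0,0],0.0]]'
python3 - <<'E'
from workcell import ctrl
from scipy.spatial.transform import Rotation as R
o=ctrl.get_obs();print(o['ee_pos'],o['qpos'].round(2));M=R.from_rotvec(o['orientation']).as_matrix();print(M.round(3));import numpy as np
print((M.T@(np.array([632.2,-180.2,115])-o['ee_pos'])).round(1))
E
```

```text
t: 2.15
ee_pos: [492.8, -13.7, 320.3]
orientation: [0.121, 1.568, -0.121]
ft_force: [-0.5, -0.0, 0.3]
width: 0.5
[492.82525461 -13.7280294  320.32755894] [-0.05  0.1   1.78  0.    1.26 -1.47]
[[-0.001  0.153  0.988]
 [ 0.     0.988 -0.153]
 [-1.    -0.    -0.001]]
[ 205.2 -143.1  163.5]
```

```bash
python3 -m crank '[[[0,-0.0204,0.0234],[0,0,0],0.0],[[0,-0.0204,0.0234],[0,0,0],0.0],[[0,-0.0204,0.0234],[0,0,0],0.0],[[0,-0.0204,0.0234],[0,0,0],0.0],[[0,-0.0204,0.0234],[0,0,0],0.0],[[0,-0.0204,0.0234],[0,0,0],0.0],[[0,-0.0204,0.0234],[0,0,0],0.0],[[0.04,0,0],[0,0,0],0.0]]'
python3 -m crank '[[[0.04,0,0],[0,0,0],0.0],[[0.04,0,0],[0,0,0],0.0],[[0.04,0,0],[0,0,0],0.0],[[0.03,0,0],[0,0,0],0.0],[[0,0,0],[0,0,0],0.0],[[0,0,0],[0,0,0],0.0],[[0,0,0],[0,0,0],0.0],[[0,0,0],[0,0,0],0.0]]'
cat > look.py <<'E'
import sys; from h import *
from workcell import ctrl,vision
from scipy.spatial.transform import Rotation as R
tag=sys.argv[1]; o=ctrl.get_obs(); print(o['t'],o['ee_pos'].round(1),o['ft_force'].round(1),o['width'])
pickle.dump(o,open(f"obs{tag}.pkl","wb"))
for n in sys.argv[2:]:
    d=vision.get_image(n); pickle.dump(d,open(f"{n}{tag}.pkl","wb")); im=d["img"]
    c={"top":im[120:240,225:385],"scene":im[155:275,225:385],"wrist":im}[n]
    cv2.imwrite(f"pics/{n}{tag}.png",cv2.resize(c,None,fx=1.5 if n=="wrist" else 5,fy=1.5 if n=="wrist" else 5,interpolation=cv2.INTER_CUBIC))
E
python3 look.py 1 scene wrist
```

```text
t: 2.82
ee_pos: [639.0, -183.8, 287.7]
orientation: [0.12, 1.552, -0.127]
ft_force: [1.2, -0.1, 0.3]
width: 0.5
t: 3.48
ee_pos: [633.5, -179.4, 133.8]
orientation: [0.121, 1.563, -0.123]
ft_force: [-0.1, -0.0, 0.5]
width: 0.5
3.4833 [ 633.5 -179.4  133.8] [-0.1 -0.   0.5] 0.4967167920701915
```

View pics/scene1.png

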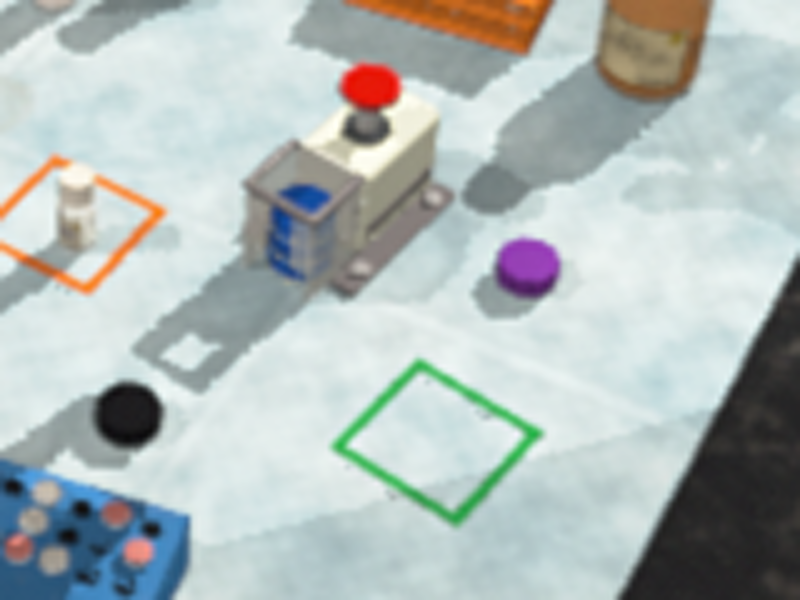

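View pics/wrist1.png

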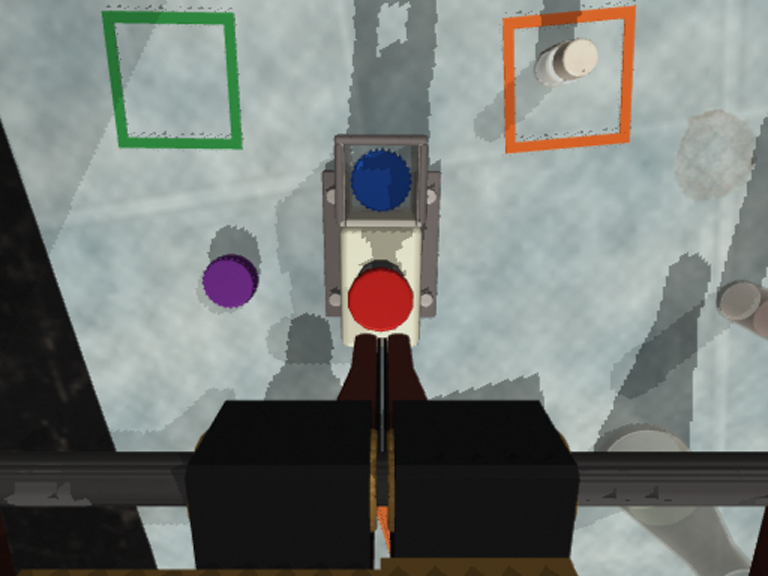

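The wrist view shows the closed fingertips in line with the red head at (380,300 in the 1.5x picture). I'll check its position from this camera too.

```bash
cat >> h.py <<'E'
from scipy.spatial.transform import Rotation as Rot
def wray(d,o,uv,z):
    H=np.array(d["hand_eye"]);M=Rot.from_rotvec(o["orientation"]).as_matrix()
    r=M@H[:3,:3]@(np.linalg.inv(np.array(d["mtx"]))@np.array([uv[0],uv[1],1.]));c=o["ee_pos"]+M@H[:3,3]
    return c+r*(z-c[2])/r[2]
E
python3 - <<'E'
from h import *
d=pickle.load(open("wrist1.pkl","rb"));o=pickle.load(open("obs1.pkl","rb"))
b=(220,170,290,225)
m=cv2.bitwise_or(mask(d,(0,180,120),(5,255,255),b),mask(d,(172,180,120),(180,255,255),b));c=cen(m);print(c,wray(d,o,c,88),2*(c[2]/np.pi)**.5)
m=mask(d,(105,120,50),(130,255,255),(225,95,280,145));c=cen(m);print("blue",c,wray(d,o,c,42))
m=mask(d,(45,100,60),(90,255,255),(50,0,180,110));c=cv2.minAreaRect(np.array([wray(d,o,p,0)[:2] for p in cv2.findNonZero(m)[:,0].astype(float)],np.float32));print("green",c)
m=mask(d,(5,150,120),(15,255,255),(320,0,430,110));c=cv2.minAreaRect(np.array([wray(d,o,p,0)[:2] for p in cv2.findNonZero(m)[:,0].astype(float)],np.float32));print("orange",c)
from workcell import ctrl
o=ctrl.get_obs();print(o['ee_pos'],o['orientation'])
E
```

```text
(253.1837037037037, 200.08592592592592, 1350.0) [ 631.4434183  -180.67821686   88.        ] 41.45929793656026
blue (253.46147859922178, 119.97120622568093, 1285.0) [ 579.91376328 -172.48717411   42.        ]
green ((509.0804138183594, -283.4439392089844), (74.26007080078125, 74.14112854003906), 80.43217468261719)
orange ((544.7213134765625, -56.597965240478516), (74.02854919433594, 74.06967163085938), 86.09709930419922)
[ 633.13972244 -179.37171383  133.61579909] [ 0.1214606   1.56321122 -0.1228988 ]
```

```bash
python3 -m crank '[[[0.0095,-0.0012,-0.0014],[0,0,0],0.0],[[0.0095,0,0],[0,0,0],0.0],[[0.0095,0,0],[0,0,0],0.0],[[0.0095,0,0],[0,0,0],0.0],[[0.0025,0,0],[0,0,0],0.0],[[0.0025,0,0],[0,0,0],0.0],[[0.0025,0,0],[0,0,0],0.0],[[0.0025,0,0],[0,0,0],0.0]]'
python3 -m crank '[[[0.0025,0,0],[0,0,0],0.0],[[0.0025,0,0],[0,0,0],0.0],[[0.0025,0,0],[0,0,0],0.0],[[0.0025,0,0],[0,0,0],0.0],[[0.0025,0,0],[0,0,0],0.0],[[0.0025,0,0],[0,0,0],0.0],[[0,0,0],[0,0,0],0.0],[[0,0,0],[0,0,0],0.0]]'
```

```text
t: 4.25
ee_pos: [630.2, -180.0, 82.8]
orientation: [0.122, 1.567, -0.122]
ft_force: [0.6, 0.2, 0.5]
width: 0.2
t: 4.92
ee_pos: [629.9, -179.9, 67.8]
orientation: [0.122, 1.568, -0.122]
ft_force: [0.3, -0.3, -0.1]
width: 0.3
```

```bash
python3 look.py 2 scene wrist
```

```text
4.9167 [ 629.9 -179.9   67.8] [ 0.3 -0.3 -0.1] 0.32833401256185885
```

View pics/scene2.png

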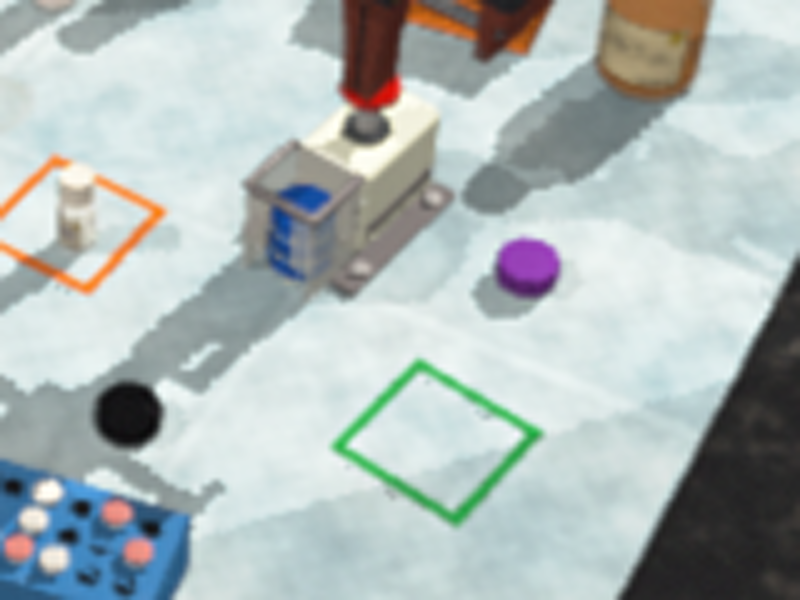

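View pics/wrist2.png

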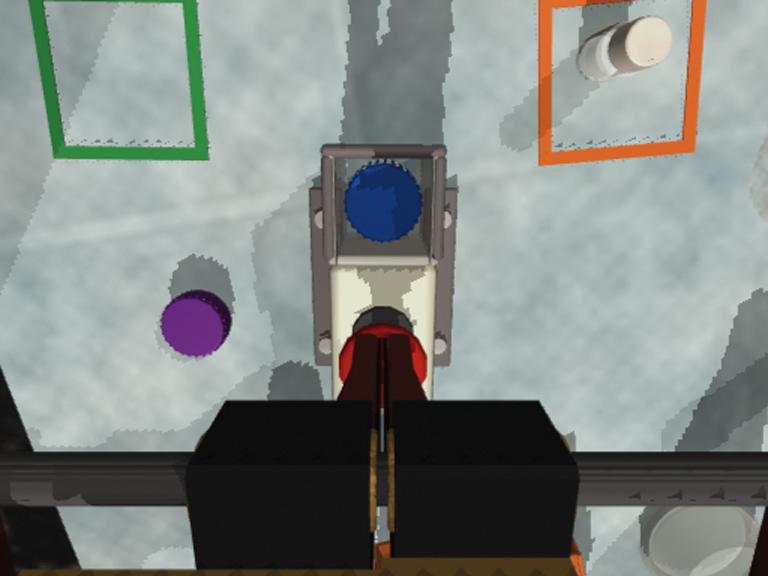

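The plunger still looks up in both pictures, with its red head at (370,90) in the scene crop, and the force is near zero although the reading is z=67.8. Before going further I'll compare where the fingertip appears with where the reading says it should be.

```bash
python3 - <<'E'
from h import *
S=pickle.load(open("scene2.pkl","rb"))
cv2.imwrite("pics/scene2z.png",cv2.resize(S["img"][110:200,240:360],None,fx=6.5,fy=6.5,interpolation=cv2.INTER_CUBIC))
for z in(67.8,80,88,95): print(z,[( (p-[240,110]+.5)*6.5).round() for p in proj(S,[[629.9,-179.9,z]])], )
S0=pickle.load(open("scene0.pkl","rb"))
for n,d in(("S0",S0),("S2",S)):
  m=cv2.bitwise_or(mask(d,(0,150,90),(5,255,255),(285,160,315,183)),mask(d,(172,150,90),(180,255,255),(285,160,315,183)));print(n,cv2.boundingRect(m),cen(m))
for n,w in(("w1","wrist1"),("w2","wrist2")):
  d=pickle.load(open(w+".pkl","rb"));o=pickle.load(open("obs"+w[-1]+".pkl","rb"));
  for z in(0,):
    m=mask(d,(45,100,60),(90,255,255),(0,0,180,115));pts=np.array([wray(d,o,p,z)[:2] for p in cv2.findNonZero(m)[:,0].astype(float)],np.float32);print(n,cv2.minAreaRect(pts))
    m=mask(d,(130,80,60),(165,255,255),(90,170,200,250));c=cen(m);print("purple",wray(d,o,c,10))
E
```

```text
67.8 [array([378., 445.])]
80 [array([380., 422.])]
88 [array([381., 406.])]
95 [array([383., 393.])]
S0 (293, 168, 12, 9) (298.8024691358025, 171.80246913580248, 81.0)
S2 (294, 170, 11, 7) (299.7027027027027, 173.56756756756758, 37.0)
w1 ((509.0804138183594, -283.4439392089844), (74.26007080078125, 74.14112854003906), 80.43217468261719)
purple [ 630.13816389 -277.45656874   10.        ]
w2 ((511.4870300292969, -283.8363952636719), (74.44367980957031, 68.88279724121094), 80.63229370117188)
purple [ 630.03726271 -277.68631147   10.        ]
```

View pics/scene2z.png

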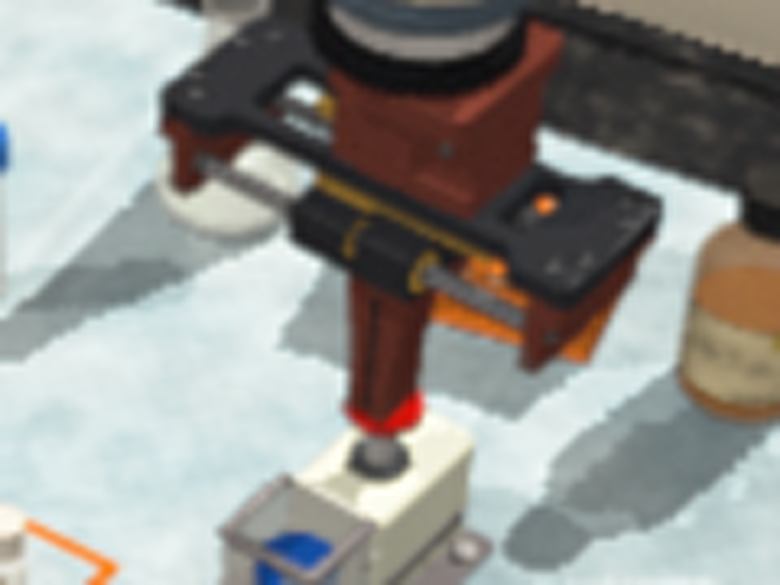

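Evidence that the real fingertips end about 20 mm short of the reported TCP:
- In the scene picture the finger end sits at z≈88.
- In the wrist picture the tips project at tool x≈-20. The open-finger gap in the first image agrees with this.
- There is no force, and the plunger is unpressed.

I'll continue down slowly, using force and pictures instead of the nominal z.

```bash
python3 -m crank '[[[0.002,0,0],[0,0,0],0.0],[[0.002,0,0],[0,0,0],0.0],[[0.002,0,0],[0,0,0],0.0],[[0.002,0,0],[0,0,0],0.0],[[0,0,0],[0,0,0],0.0],[[0,0,0],[0,0,0],0.0],[[0,0,0],[0,0,0],0.0],[[0,0,0],[0,0,0],0.0]]'; python3 look.py 3 scene
```

```text
t: 5.68
ee_pos: [630.3, -180.1, 60.1]
orientation: [0.122, 1.567, -0.122]
ft_force: [1.9, 0.2, 2.2]
width: 0.5
5.6833 [ 630.3 -180.1   60.1] [1.9 0.2 2.2] 0.47908880170889623
```

View pics/scene3.png

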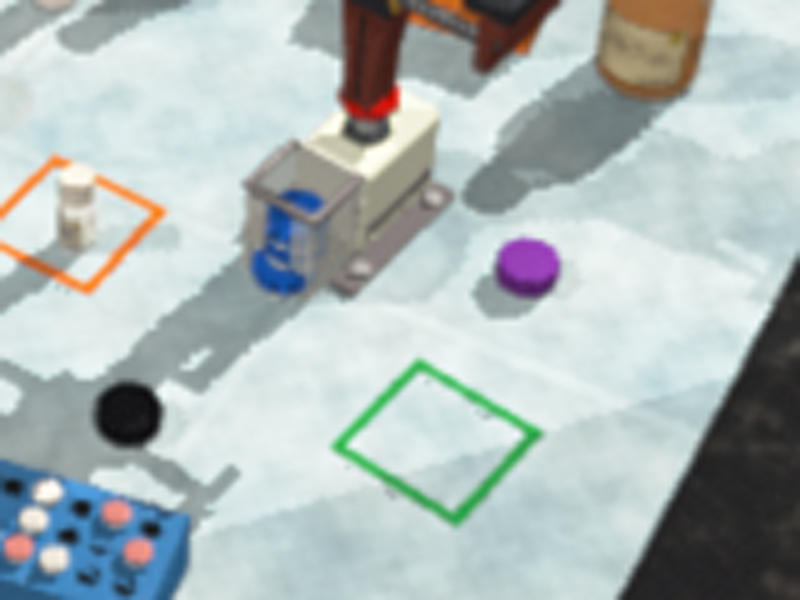

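The plunger is now partly down and the lowest cap is starting out of the outlet at (280,275). Continuing down.

```bash
python3 -m crank '[[[0.002,0,0],[0,0,0],0.0],[[0.002,0,0],[0,0,0],0.0],[[0.002,0,0],[0,0,0],0.0],[[0.002,0,0],[0,0,0],0.0],[[0.001,0,0],[0,0,0],0.0],[[0.001,0,0],[0,0,0],0.0],[[0,0,0],[0,0,0],0.0],[[0,0,0],[0,0,0],0.0]]'; python3 look.py 4 scene
```

```text
t: 6.4
ee_pos: [630.2, -180.1, 50.0]
orientation: [0.122, 1.567, -0.122]
ft_force: [1.3, -0.3, 2.9]
width: 0.5
6.4 [ 630.2 -180.1   50. ] [ 1.3 -0.3  2.9] 0.49992176969185825
```

View pics/scene4.png

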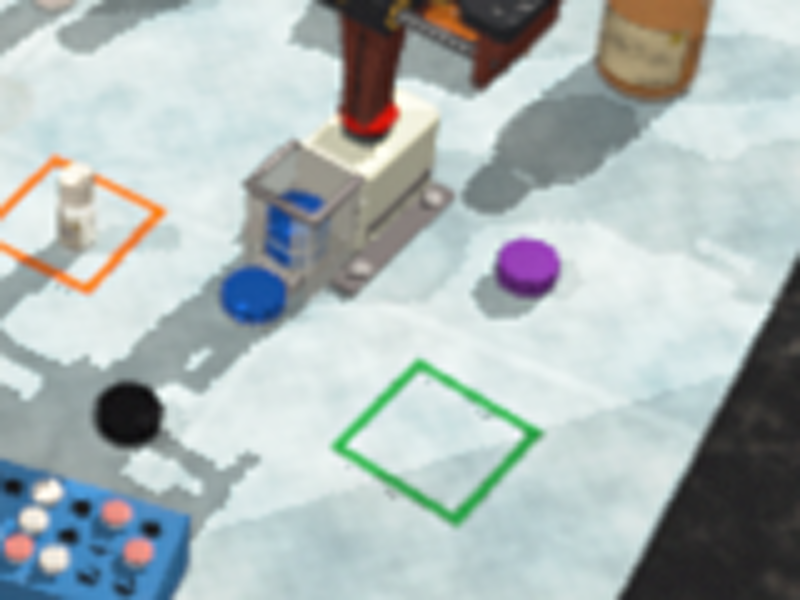

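```bash
python3 -m crank '[[[0.001,0,0],[0,0,0],0.0],[[0.001,0,0],[0,0,0],0.0],[[0.0005,0,0],[0,0,0],0.0],[[0,0,0],[0,0,0],0.0],[[0,0,0],[0,0,0],0.0],[[0,0,0],[0,0,0],0.0],[[0,0,0],[0,0,0],0.0],[[0,0,0],[0,0,0],0.0]]'
```

```text
t: 7.12
ee_pos: [630.0, -180.0, 47.5]
orientation: [0.122, 1.567, -0.122]
ft_force: [3.3, -1.2, 3.5]
width: 0.4
```

```bash
python3 -m crank '[[[0.0007,0,0],[0,0,0],0.0],[[0.0007,0,0],[0,0,0],0.0],[[0,0,0],[0,0,0],0.0],[[0,0,0],[0,0,0],0.0],[[0,0,0],[0,0,0],0.0],[[0,0,0],[0,0,0],0.0],[[0,0,0],[0,0,0],0.0],[[0,0,0],[0,0,0],0.0]]'; python3 look.py 5 scene wrist
```

```text
t: 7.78
ee_pos: [630.1, -180.0, 46.7]
orientation: [0.122, 1.567, -0.122]
ft_force: [1.1, -0.0, 7.9]
width: 0.6
7.7833 [ 630.1 -180.    46.7] [ 1.1 -0.   7.9] 0.6124340771405498
```

View pics/scene5.png

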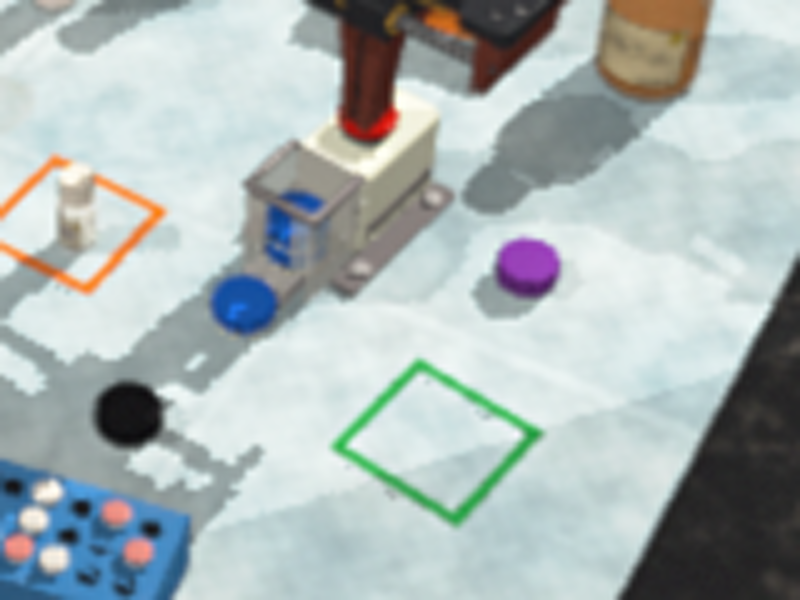

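View pics/wrist5.png

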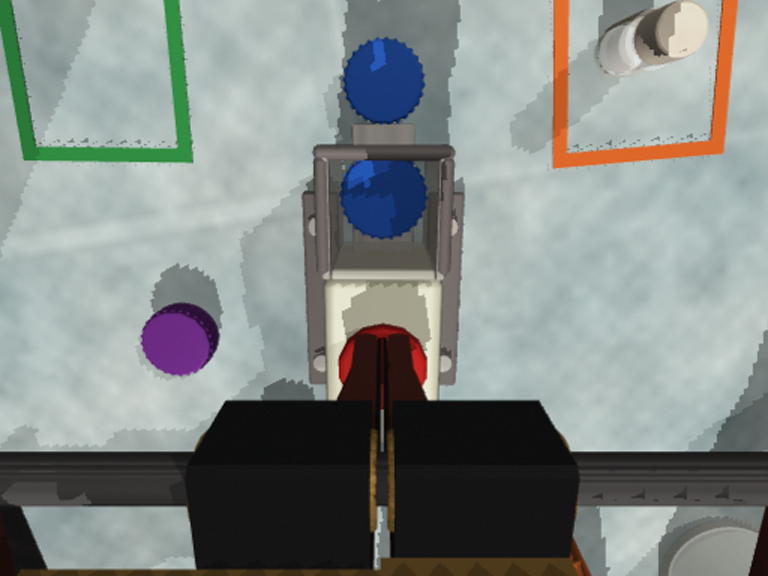

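Force has risen to 7.9 N, above the 4 N spring, so it is at the stop and the cap is out at (245,303). I'll press a touch more to be sure, then release.

```bash
python3 -m crank '[[[0.0006,0,0],[0,0,0],0.0],[[0,0,0],[0,0,0],0.0],[[0,0,0],[0,0,0],0.0],[[0,0,0],[0,0,0],0.0],[[0,0,0],[0,0,0],0.0],[[0,0,0],[0,0,0],0.0],[[0,0,0],[0,0,0],0.0],[[0,0,0],[0,0,0],0.0]]'
python3 -m crank '[[[-0.003,0,0],[0,0,0],0.0],[[-0.003,0,0],[0,0,0],0.0],[[-0.005,0,0],[0,0,0],0.0],[[-0.01,0,0],[0,0,0],0.0],[[-0.02,0,0],[0,0,0],0.0],[[-0.03,0,0],[0,0,0],0.05],[[-0.03,0,0],[0,0,0],0.05],[[0,0,0],[0,0,0],0.05]]'
python3 look.py 6 scene top wrist
```

```text
t: 8.55
ee_pos: [630.1, -180.0, 46.6]
orientation: [0.122, 1.567, -0.122]
ft_force: [-0.7, 0.3, 13.0]
width: 0.5
t: 9.22
ee_pos: [632.5, -180.8, 152.5]
orientation: [0.121, 1.561, -0.123]
ft_force: [0.3, -0.4, -0.4]
width: 17.0
9.2167 [ 632.5 -180.8  152.5] [ 0.3 -0.4 -0.4] 16.999564584131676
```

View pics/scene6.png

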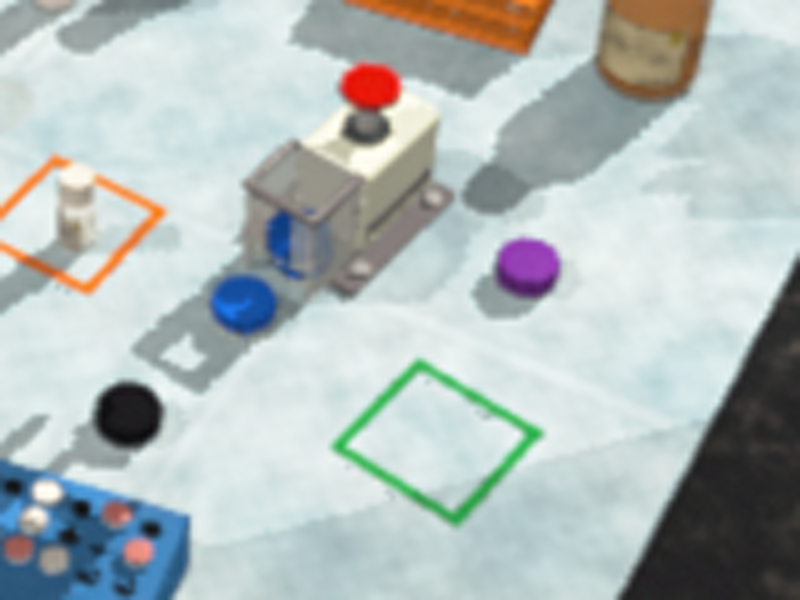

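View pics/wrist6.png

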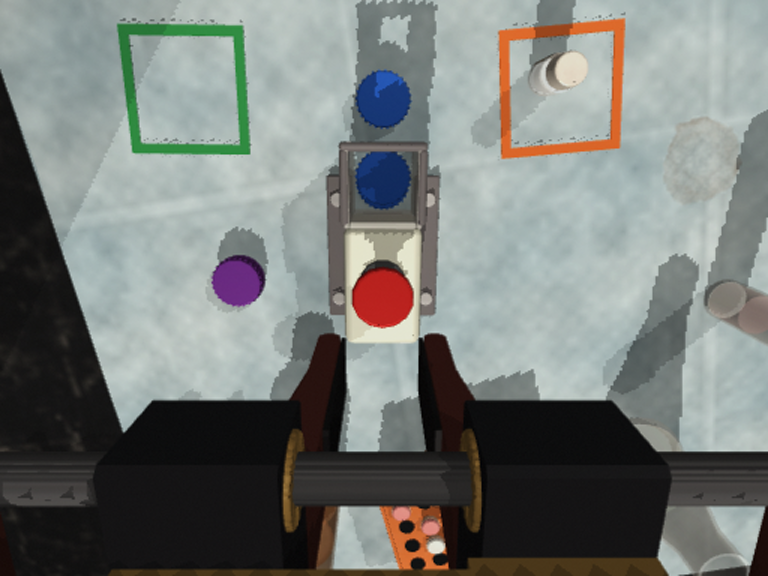

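View pics/top6.png

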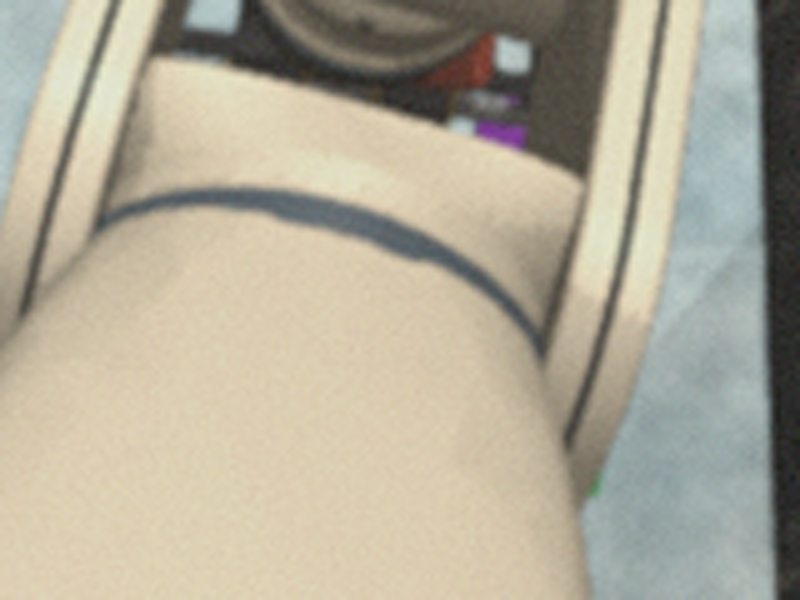

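The plunger is back up (red at (370,88)). One cap is out at scene crop (245,303), with another still visible in the magazine. The stop put reported z=46.6 at a true 68, so the tip is 21.4 mm short of the TCP. Next I'll locate the cap.

```bash
python3 - <<'E'
from h import *
S=pickle.load(open("scene6.pkl","rb"));W=pickle.load(open("wrist6.pkl","rb"));o=pickle.load(open("obs6.pkl","rb"))
pl=np.array([631.8,-180.4]);a=np.radians(-8.9);ex=np.array([np.cos(a),np.sin(a)]);ey=np.array([-ex[1],ex[0]]);O=pl-52*ex
m=mask(W,(100,120,50),(130,255,255),(230,40,280,88));c=cen(m);p=wray(W,o,c,14);print("wrist",c,p,2*(c[2]/np.pi)**.5,(p[:2]-O)@ex,(p[:2]-O)@ey)
m=mask(S,(100,120,50),(130,255,255),(265,208,282,224));c=cen(m);p=ray(S,c,8);print("scene",c,p,(p[:2]-O)@ex,(p[:2]-O)@ey)
from workcell import ctrl
o=ctrl.get_obs();print(o['ee_pos'],o['qpos'].round(2))
# body extent: wrist view: where brown plate etc.
E
```

```text
wrist (255.08603145235892, 65.68825161887142, 1081.0) [ 536.30316178 -165.86953108   14.        ] 37.09948716436268 -44.59505793378501 -0.41883260830299024
scene (273.297520661157, 215.22314049586777, 121.0) [ 536.22043644 -163.46218143    8.        ] -45.04922924467672 1.9467337642523703
[ 629.12248912 -179.68802744  146.28078589] [-0.3   0.53  1.6  -0.    1.02 -1.71]
```

```bash
python3 -m crank '[[[0,0,-0.023],[0,0,0],0.05],[[0,0,-0.023],[0,0,0],0.05],[[0,0,-0.023],[0,0,0],0.05],[[0,0,-0.023],[0,0,0],0.05],[[0,0,0],[0,-0.11,0],0.05],[[0,0,0],[0,-0.11,0],0.05],[[0,0,0],[0,-0.11,0],0.05],[[0,0,0],[0,0,0],0.05]]'
python3 -m crank '[[[0,0,0],[0,0,0],0.05],[[0,0,0],[0,0,0],0.05],[[0,0,0],[0,0,0],0.05],[[0,0,0],[0,0,0],0.05],[[0,0,0],[0,0,0],0.05],[[0,0,0],[0,0,0],0.05],[[0,0,0],[0,0,0],0.05],[[0,0,0],[0,0,0],0.05]]'
python3 look.py 7 scene wrist
python3 - <<'E'
from h import *
W=pickle.load(open("wrist7.pkl","rb"));o=pickle.load(open("obs7.pkl","rb"))
M=Rot.from_rotvec(o['orientation']).as_matrix();print(M.round(3),o['qpos'].round(2))
print("tip",o['ee_pos']-21.4*M[:,0])
E
```

```text
t: 10.03
ee_pos: [532.2, -163.6, 142.6]
orientation: [0.099, 1.244, -0.135]
ft_force: [-2.1, -0.1, -1.0]
width: 50.1
t: 10.7
ee_pos: [539.3, -165.7, 146.5]
orientation: [0.097, 1.238, -0.135]
ft_force: [-0.4, 0.0, -0.0]
width: 49.9
10.7 [ 539.3 -165.7  146.5] [-0.4  0.  -0. ] 49.933183306754536
[[ 0.32   0.155  0.935]
 [-0.05   0.988 -0.147]
 [-0.946  0.     0.324]] [-0.36  0.29  2.04  0.14  0.49 -1.89]
tip [ 532.4084919  -164.59365277  166.70249925]
```

View pics/wrist7.png

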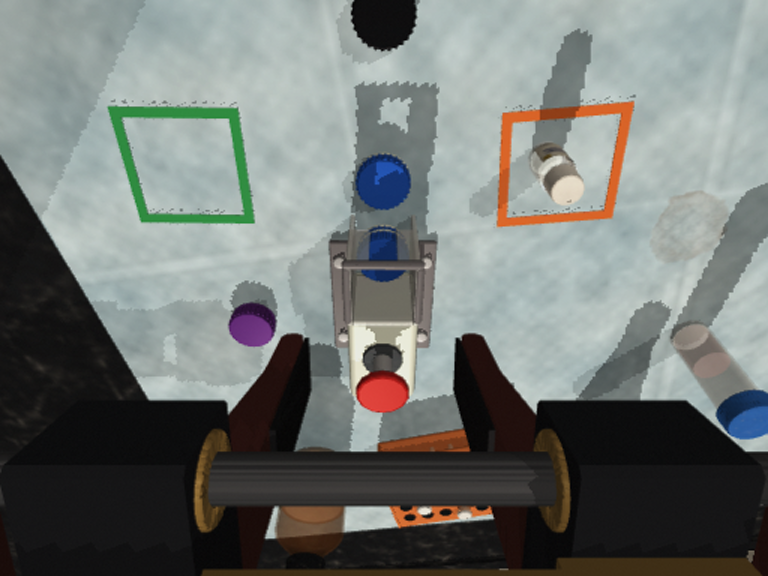

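```bash
python3 - <<'E'
from h import *
S=pickle.load(open("scene7.pkl","rb"))
cv2.imwrite("pics/scene7z.png",cv2.resize(S["img"][110:250,200:360],None,fx=4.2,fy=4.2,interpolation=cv2.INTER_CUBIC))
E
```

```text
(no output)
```

View pics/scene7z.png

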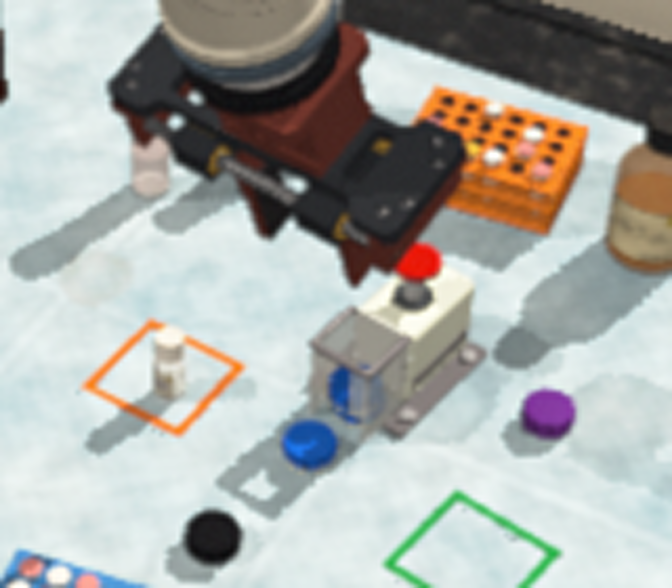

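```bash
python3 - <<'E'
from h import *
W=pickle.load(open("wrist7.pkl","rb"));o=pickle.load(open("obs7.pkl","rb"));S=pickle.load(open("scene7.pkl","rb"))
m=mask(W,(100,120,50),(130,255,255),(230,98,280,143));x,y,w,h=cv2.boundingRect(m);print(x,y,w,h)
# model-fit: project cap outline hull vs mask centroid
H=np.array(W["hand_eye"]);M=Rot.from_rotvec(o["orientation"]).as_matrix();K=np.array(W["mtx"])
def wp(P): 
    q=(np.linalg.inv(M@H[:3,:3])@(np.array(P)-(o["ee_pos"]+M@H[:3,3])).T).T; q=(K@q.T).T; return q[:,:2]/q[:,2:]
th=np.linspace(0,2*np.pi,60)
def sil(f,cx,cy,zs=(3,14)):
    P=np.array([[cx+16*np.cos(t),cy+16*np.sin(t),z] for z in zs for t in th]); h=cv2.convexHull(f(P).astype(np.float32)); Mm=cv2.moments(h); return np.array([Mm['m10'],Mm['m01']])/Mm['m00']
from scipy.optimize import least_squares
def cap(f,m,z=(3,14)):
    c=np.array(cen(m)[:2]); return least_squares(lambda p:sil(f,*p,z)-c,[534,-165]).x
c1=cap(wp,m);m2=mask(S,(100,120,50),(130,255,255),(265,206,282,224));c2=cap(lambda P:proj(S,P),m2)
print("wrist",c1,"scene",c2)
mg=mask(W,(45,100,60),(90,255,255),(60,60,180,155));print("green",cv2.minAreaRect(np.array([wray(W,o,p,0)[:2] for p in cv2.findNonZero(mg)[:,0].astype(float)],np.float32)))
pl=np.array([631.8,-180.4]);a=np.radians(-8.9);ex=np.array([np.cos(a),np.sin(a)]);ey=np.array([-ex[1],ex[0]]);O=pl-52*ex
for c in(c1,c2):print((c-O)@ex,(c-O)@ey)
E
```

```text
237 103 37 37
wrist [ 533.82611161 -164.9433135 ] scene [ 536.49100603 -163.62133119]
green ((509.8746643066406, -283.7137145996094), (74.29972076416016, 74.4165267944336), 80.65677642822266)
-47.18557956431813 0.11300779520013716
-44.757295219685844 1.8313601091929679
```

```bash
python3 -m crank '[[[0.0307,0,-0.0105],[0,0,0],0.05],[[0.0307,0,-0.0105],[0,0,0],0.05],[[0.0307,0,-0.0105],[0,0,0],0.05],[[0.0307,0,-0.0105],[0,0,0],0.05],[[0,0,0],[0,0,0],0.05],[[0,0,0],[0,0,0],0.05],[[0,0,0],[0,0,0],0.05],[[0,0,0],[0,0,0],0.05]]'
cat > tip.py <<'E'
from h import *
from workcell import ctrl
o=ctrl.get_obs();M=Rot.from_rotvec(o['orientation']).as_matrix();tip=o['ee_pos']-21.4*M[:,0]
a=np.radians(-8.9);ex=np.array([np.cos(a),np.sin(a)]);ey=np.array([-ex[1],ex[0]]);O=np.array([631.8,-180.4])-52*ex
print("t",o['t'],"tip",tip.round(1),"disp frame",((tip[:2]-O)@ex).round(1),((tip[:2]-O)@ey).round(1),"F",o['ft_force'].round(1),"w",o['width'].round(1)); print("xt",M[:,0].round(3),"zt",M[:,2].round(3))
E
python3 tip.py; python3 look.py 8 scene
```

```text
t: 11.47
ee_pos: [540.7, -166.3, 19.1]
orientation: [0.096, 1.235, -0.136]
ft_force: [0.1, -0.2, 0.8]
width: 50.1
11.4667 [ 540.7 -166.3   19.1] [ 0.1 -0.2  0.8] 50.107890088522446Traceback (most recent call last):
  File "tip.py", line 5, in <module>
    print("t",o['t'],"tip",tip.round(1),"disp frame",((tip[:2]-O)@ex).round(1),((tip[:2]-O)@ey).round(1),"F",o['ft_force'].round(1),"w",o['width'].round(1)); print("xt",M[:,0].round(3),"zt",M[:,2].round(3))
                                                                                                                                        ^^^^^^^^^^^^^^^^
AttributeError: 'float' object has no attribute 'round'
```

View pics/scene8.png

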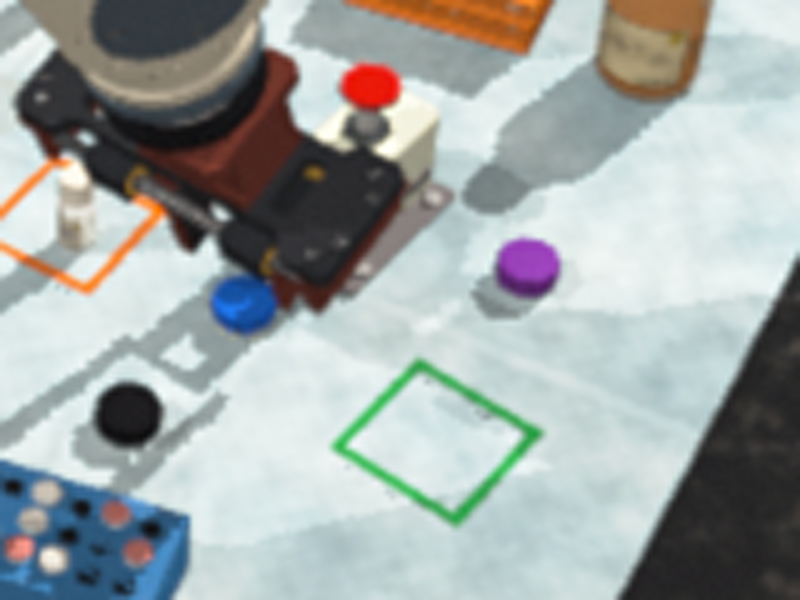

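```bash
sed -i "s/o\['width'\].round(1)/round(o['width'],1)/" tip.py; python3 tip.py; python3 - <<'E'
from h import *
S=pickle.load(open("scene2.pkl","rb"));a=np.radians(-8.9);ex=np.array([np.cos(a),np.sin(a),0]);ey=np.array([-ex[1],ex[0],0])
tip=np.array([629.9,-179.9,89.2])
for h in(55,60,65,70,80):
    print(h,[((p-[240,110]+.5)*6.5).round() for p in proj(S,[tip-89*ey+s*ex+[0,0,h] for s in(-37,-20,0,20,37)])])
E
```

```text
t 11.5167 tip [ 533.8 -165.2   39.4] disp frame -47.1 -0.1 F [ 0.2 -0.2 -0. ] w 49.9
xt [ 0.324 -0.052 -0.945] zt [ 0.933 -0.146  0.328]
55 [array([540., 451.]), array([567., 426.]), array([597., 397.]), array([627., 368.]), array([652., 344.])]
60 [array([542., 441.]), array([568., 416.]), array([599., 386.]), array([629., 358.]), array([653., 334.])]
65 [array([544., 431.]), array([570., 405.]), array([601., 376.]), array([630., 347.]), array([655., 323.])]
70 [array([545., 420.]), array([572., 395.]), array([602., 365.]), array([632., 337.]), array([657., 313.])]
80 [array([548., 399.]), array([575., 373.]), array([606., 344.]), array([636., 315.]), array([661., 291.])]
```

```bash
python3 -m crank '[[[0.0075,-0.001,-0.0031],[0,0,0],0.05],[[0.0075,-0.001,-0.0031],[0,0,0],0.05],[[0.0075,-0.001,-0.0031],[0,0,0],0.05],[[0.0075,-0.001,-0.0031],[0,0,0],0.05],[[0,0,0],[0,0,0],0.05],[[0,0,0],[0,0,0],0.05],[[0,0,0],[0,0,0],0.05],[[0,0,0],[0,0,0],0.05]]';python3 tip.py; python3 look.py 9 scene wrist
```

```text
t: 12.18
ee_pos: [537.3, -169.6, -14.5]
orientation: [0.096, 1.236, -0.135]
ft_force: [-0.5, -0.1, 0.2]
width: 49.9
t 12.1833 tip [ 530.5 -168.5    5.7] disp frame -50.0 -3.9 F [-0.5 -0.1  0.2] w 49.9
xt [ 0.322 -0.051 -0.945] zt [ 0.934 -0.146  0.326]
12.1833 [ 537.3 -169.6  -14.5] [-0.5 -0.1  0.2] 49.92144982573015
```

View pics/scene9.png

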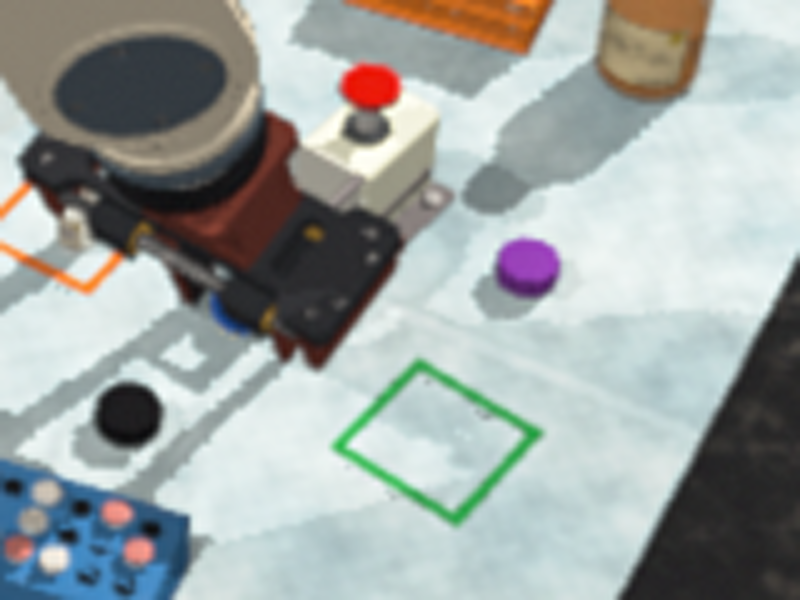

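View pics/wrist9.png

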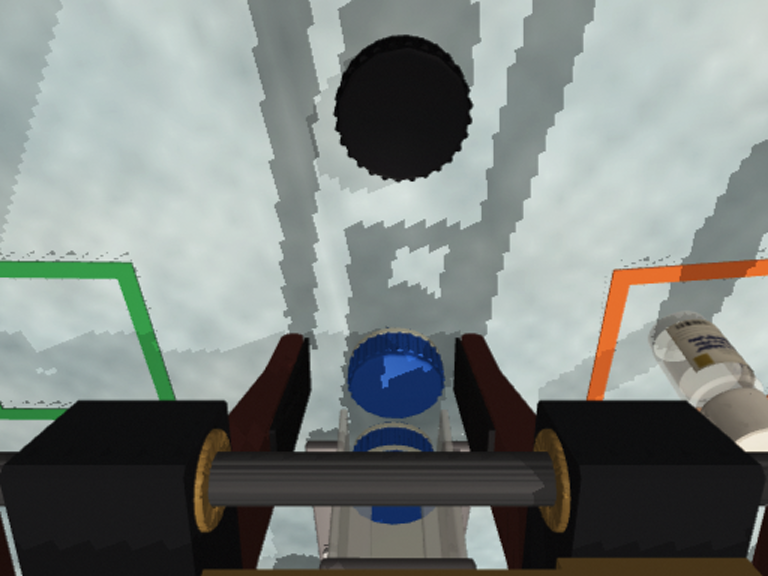

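The cap at (395,370) sits between the fingertips, with nothing touched (force is near 0). I'll narrow to 44 mm, turn the push direction by 0.04 rad, and push along tool -y.

```bash
python3 -m crank '[[[0,0,0],[0.038,0,-0.013],0.044],[[0,0,0],[0,0,0],0.044],[[0,-0.003,0],[0,0,0],0.044],[[0,-0.005,0],[0,0,0],0.044],[[0,-0.006,0],[0,0,0],0.044],[[0,-0.006,0],[0,0,0],0.044],[[0,-0.006,0],[0,0,0],0.044],[[0,-0.004,0],[0,0,0],0.044]]';python3 tip.py; python3 look.py 10 scene wrist
```

```text
t: 12.95
ee_pos: [530.7, -199.4, -15.6]
orientation: [0.121, 1.236, -0.169]
ft_force: [0.2, 1.0, -0.2]
width: 44.0
t 12.95 tip [ 523.9 -198.     4.6] disp frame -51.8 -34.1 F [ 0.2  1.  -0.2] w 44.0
xt [ 0.318 -0.063 -0.946] zt [ 0.928 -0.183  0.324]
12.95 [ 530.7 -199.4  -15.6] [ 0.2  1.  -0.2] 44.00805282741552
```

View pics/wrist10.png

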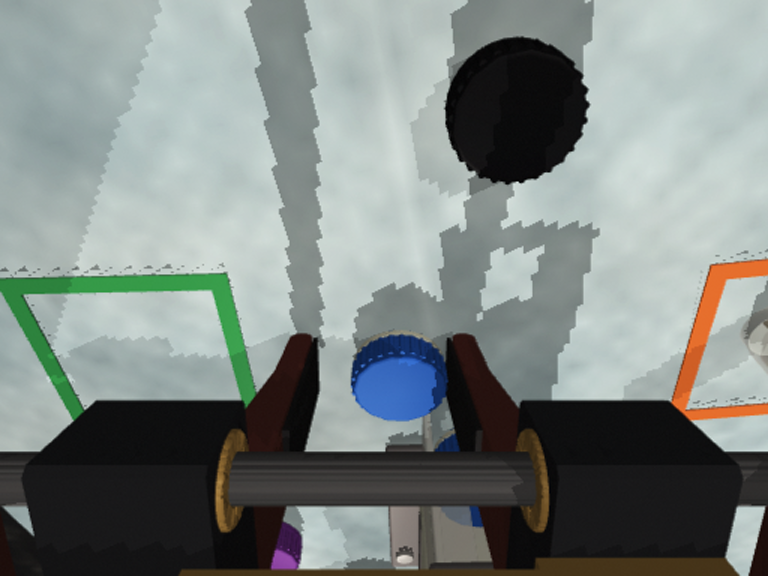

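View pics/scene10.png

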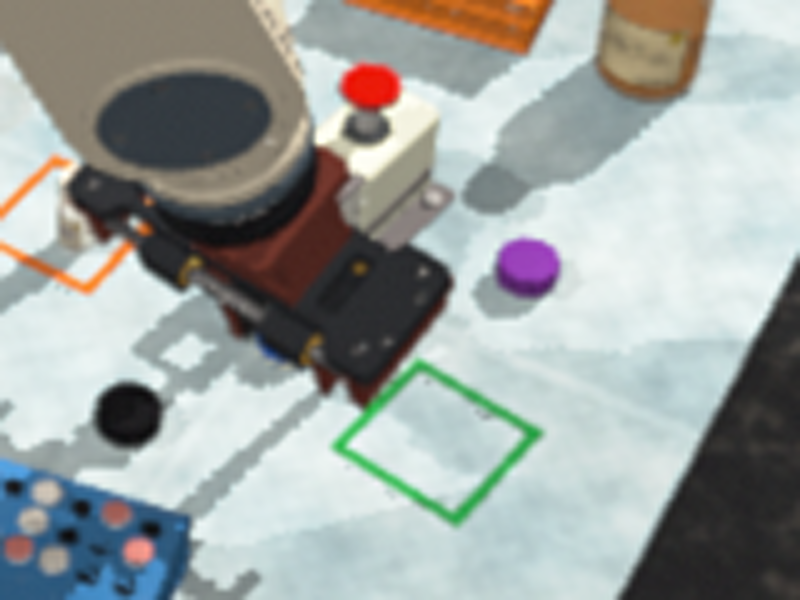

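The cap moves along against the trailing finger, at (398,375) in the wrist view. Continuing, with tips 2 mm higher.

```bash
python3 -m crank '[[[-0.0019,-0.004,0.0006],[0,0,0],0.044],[[0,-0.0065,0],[0,0,0],0.044],[[0,-0.007,0],[0,0,0],0.044],[[0,-0.007,0],[0,0,0],0.044],[[0,-0.007,0],[0,0,0],0.044],[[0,-0.007,0],[0,0,0],0.044],[[0,-0.0065,0],[0,0,0],0.044],[[0,-0.004,0],[0,0,0],0.044]]';python3 tip.py; python3 look.py 11 wrist
```

```text
t: 13.72
ee_pos: [521.0, -247.7, -13.7]
orientation: [0.122, 1.236, -0.171]
ft_force: [0.6, 0.8, 0.6]
width: 43.9
t 13.7167 tip [ 514.2 -246.4    6.6] disp frame -54.0 -83.4 F [0.6 0.8 0.6] w 43.9
xt [ 0.318 -0.063 -0.946] zt [ 0.928 -0.185  0.324]
13.7167 [ 521.  -247.7  -13.7] [0.6 0.8 0.6] 43.91218517015122
```

View pics/wrist11.png

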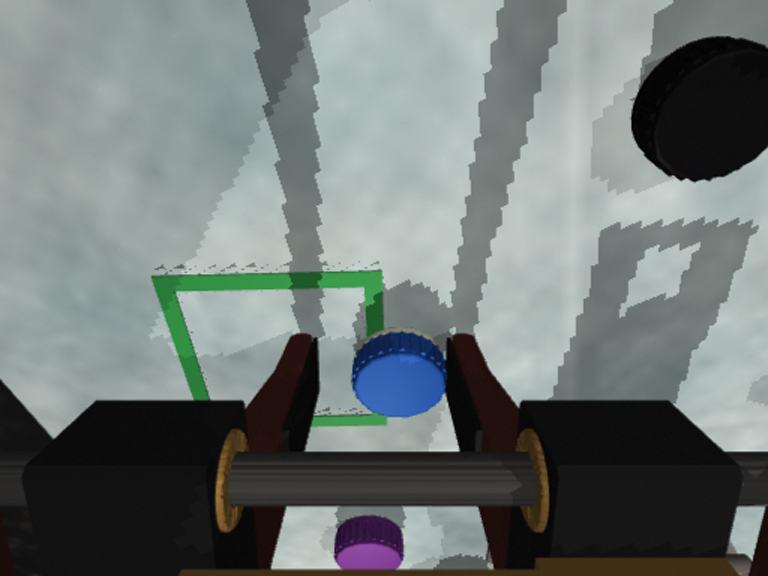

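The cap (400,375) is entering the square (green from x 155 to 380). The remaining push is about 42 mm.

```bash
python3 -m crank '[[[0,-0.006,0],[0,0,0],0.044],[[0,-0.007,0],[0,0,0],0.044],[[0,-0.007,0],[0,0,0],0.044],[[0,-0.007,0],[0,0,0],0.044],[[0,-0.006,0],[0,0,0],0.044],[[0,-0.004,0],[0,0,0],0.044],[[0,-0.003,0],[0,0,0],0.044],[[0,-0.001,0],[0,0,0],0.044]]';python3 tip.py; python3 look.py 12 wrist
cat > meas.py <<'E'
import sys; from h import *
from scipy.optimize import least_squares
tag=sys.argv[1]; W=pickle.load(open(f"wrist{tag}.pkl","rb"));o=pickle.load(open(f"obs{tag}.pkl","rb"))
b=tuple(map(int,sys.argv[2].split(",")))
H=np.array(W["hand_eye"]);M=Rot.from_rotvec(o["orientation"]).as_matrix();K=np.array(W["mtx"])
def wp(P):
    q=(np.linalg.inv(M@H[:3,:3])@(np.array(P)-(o["ee_pos"]+M@H[:3,3])).T).T; q=(K@q.T).T; return q[:,:2]/q[:,2:]
th=np.linspace(0,2*np.pi,60)
def sil(cx,cy):
    P=np.array([[cx+16*np.cos(t),cy+16*np.sin(t),z] for z in(3,14) for t in th]); h=cv2.convexHull(wp(P).astype(np.float32)); m=cv2.moments(h); return np.array([m['m10'],m['m01']])/m['m00']
m=mask(W,(100,120,50),(130,255,255),b);c=np.array(cen(m)[:2]);p=least_squares(lambda p:sil(*p)-c,o['ee_pos'][:2]).x
g=np.array([510.3,-283.]);a=np.radians(-9.6);ex=np.array([np.cos(a),np.sin(a)]);ey=np.array([-ex[1],ex[0]])
print("mask",cv2.boundingRect(m),"cap",p.round(1),"in square",((p-g)@ex).round(1),((p-g)@ey).round(1))
E
python3 meas.py 12 "225,215,300,282"
```

```text
t: 14.43
ee_pos: [514.5, -287.4, -12.0]
orientation: [0.121, 1.241, -0.173]
ft_force: [0.5, -0.2, -0.2]
width: 44.0
t 14.4333 tip [ 507.8 -286.     8.3] disp frame -54.1 -123.5 F [ 0.5 -0.2 -0.2] w 44.0
xt [ 0.313 -0.065 -0.948] zt [ 0.929 -0.186  0.32 ]
14.4333 [ 514.5 -287.4  -12. ] [ 0.5 -0.2 -0.2] 43.97126274340013
mask (235, 218, 63, 57) cap [ 511.7 -281.5] in square 1.2 1.7
```

View pics/wrist12.png

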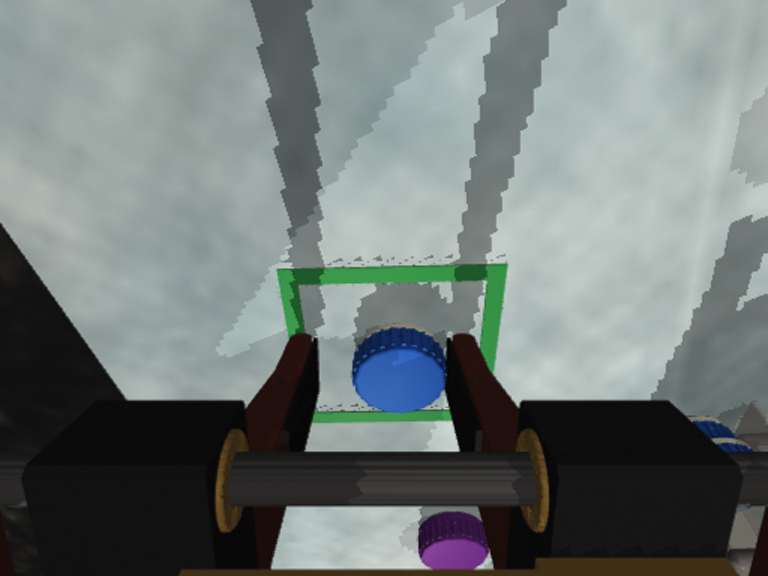

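The cap sits near the centre of the square, measured at (+1.2, +1.7) mm. I'll open the fingers off it and rise straight up.

```bash
python3 -m crank '[[[0,0,0],[0,0,0],0.044],[[0,0,0],[0,0,0],0.052],[[0,0,0],[0,0,0],0.056],[[0,0,0],[0,0,0],0.056],[[0,0,0],[0,0,0],0.056],[[-0.0047,0,0.0016],[0,0,0],0.056],[[-0.014,0,0.0048],[0,0,0],0.056],[[-0.028,0,0.0096],[0,0,0],0.056]]'
python3 -m crank '[[[-0.028,0,0.0096],[0,0,0],0.056],[[-0.028,0,0.0096],[0,0,0],0.056],[[-0.028,0,0.0096],[0,0,0],0.056],[[-0.01,0,0.0034],[0,0,0],0.056],[[0,0,0],[0,0,0],0.056],[[0,0,0],[0,0,0],0.056],[[0,0,0],[0,0,0],0.056],[[0,0,0],[0,0,0],0.056]]'
python3 -m crank '[[[0,0,0],[0,0,0],0.056],[[0,0,0],[0,0,0],0.056],[[0,0,0],[0,0,0],0.056],[[0,0,0],[0,0,0],0.056],[[0,0,0],[0,0,0],0.056],[[0,0,0],[0,0,0],0.056],[[0,0,0],[0,0,0],0.056],[[0,0,0],[0,0,0],0.056]]'
python3 tip.py; python3 look.py 13 scene wrist
```

```text
t: 15.15
ee_pos: [512.8, -285.4, 35.0]
orientation: [0.123, 1.247, -0.171]
ft_force: [0.7, -0.3, -0.0]
width: 56.0
t: 15.82
ee_pos: [514.2, -285.9, 134.6]
orientation: [0.123, 1.244, -0.172]
ft_force: [0.0, 0.1, 0.0]
width: 56.0
t: 16.48
ee_pos: [515.3, -286.7, 136.7]
orientation: [0.121, 1.241, -0.173]
ft_force: [-0.1, -0.2, 0.3]
width: 56.1
t 16.4833 tip [ 508.6 -285.3  157. ] disp frame -53.5 -122.7 F [-0.1 -0.2  0.3] w 56.1
xt [ 0.313 -0.065 -0.948] zt [ 0.929 -0.185  0.32 ]
16.4833 [ 515.3 -286.7  136.7] [-0.1 -0.2  0.3] 56.125444129837234
```

View pics/wrist13.png

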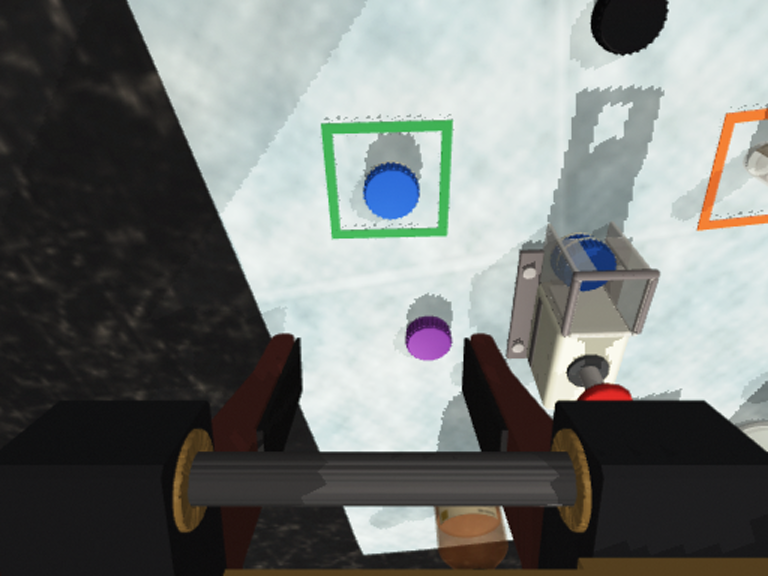

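View pics/scene13.png

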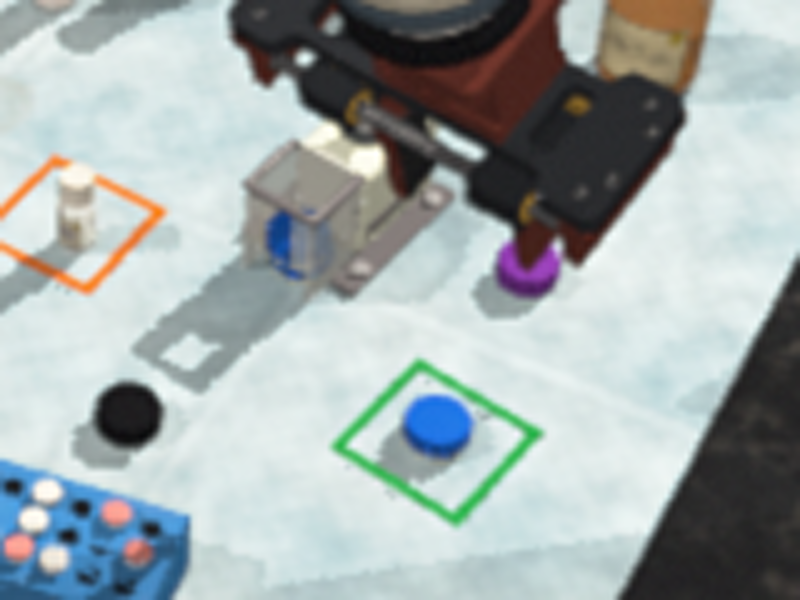

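```bash
python3 meas.py 13 "235,100,285,150"; python3 - <<'E'
from h import *
W=pickle.load(open("wrist13.pkl","rb"));o=pickle.load(open("obs13.pkl","rb"))
m=mask(W,(45,100,60),(90,255,255),(205,70,310,165));print("green same view",cv2.minAreaRect(np.array([wray(W,o,p,0)[:2] for p in cv2.findNonZero(m)[:,0].astype(float)],np.float32)))
S0=pickle.load(open("scene0.pkl","rb"))["img"];S=pickle.load(open("scene13.pkl","rb"))["img"]
d=cv2.absdiff(S0,S).max(2)
for n,(x,y,X,Y) in dict(vial=(232,182,250,214),rack=(190,238,266,288),tape=(278,280,312,310),tube=(226,124,246,160),black=(242,228,260,246)).items(): print(n,(d[y:Y,x:X]>60).sum())
E
```

```text
mask (242, 108, 38, 38) cap [ 511.6 -281.5] in square 1.1 1.7
green same view ((509.9140930175781, -283.111328125), (74.1914291381836, 74.41793060302734), 80.33931732177734)
vial 0
rack 56
tape 0
tube 0
black 0
```

```bash
python3 - <<'E'
from h import *
S0=pickle.load(open("scene0.pkl","rb"))["img"];S=pickle.load(open("scene13.pkl","rb"))["img"]
t=S0[240:288,190:266];r=cv2.matchTemplate(S[230:298,180:276],t,cv2.TM_CCOEFF_NORMED);print(cv2.minMaxLoc(r))
from workcell import workorder
print(workorder.close_job())
E
```

```text
(0.10600968450307846, 0.976982057094574, (9, 20), (10, 10))
the job is handed in; nothing more can be done
None
```

I pressed the plunger once to its stop and let it spring back. One blue cap came out, and I pushed it along the bench between the fingertips into the green square. The job is handed in at about 16.5 s of the 54 s allowed; it reports no verdict.

**Last checks**
- **Cap:** it lies flat at about (+1.1, +1.7) mm from the square's centre, against the 18 mm allowed.
- **Dispenser:** the plunger was seen up right after the press. In the last scene picture the arm hid its head, and the last wrist picture shows only part of it. Blue is still visible low in the magazine. I could not count the two remaining caps separately.
- **Bystanders:** vial, tube and tape look the same as in the first picture. The rack had 56 changed pixels, but template matching found no shift, so I take that as shadow. The black cap is also unchanged. The purple cap was not compared numerically, and nothing went near it.
- **Robot:** the arm was clear of everything at the end, with wrist force near 0.

**Disagreements found**
- **Fingertip position:** the real fingertips end about 21 mm short of the reported TCP. At reported z = 67.8 mm the plunger was still up with no force. It bottomed at reported z = 46.6 mm with 13 N. I corrected for this in the rest of the run.
- **Ejected cap:** the scene and wrist cameras differed by about 2.5 mm on where it lay, which is within the tolerance.

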